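# Sort the lunch-rush leftovers into their homes on the serving counter

### The arm

A 7-joint arm with a two-finger parallel gripper is mounted at the origin on a cart in front of the work surface, level with it; the furniture and walls round the work are solid. World frame = base frame: x ahead of the robot, y to its left, z up, the work surface at z = 0. Lengths are in m, angles in rad, forces in N, time in s.
With the tool pointing down it reaches from about 0.425 to 0.875 m from the base axis. Payload 4.7 kg.
Tool frame: the origin (TCP) lies midway between the tips of the shut fingers; the grasp point (between the pads) lies 19 mm behind it (ctrl.grip_point_offset is the distance from the TCP to the grasp point, in m); z points along the fingers, y is the line along which they close (so a half turn about z gives the same grasp; the last joint's range is limited). The gripper opens to 87 mm and grips with 3 to 60 N. Pads are 19 mm wide; open, the fingers measure 117 mm over their backs; the gripper's body (75 mm by 190 mm) begins 51 mm behind the grasp point.
Start: joints at [-1.233, 0.321, -0.07, 1.45, 0.023, 1.371, -0.057], TCP at [0.207, 0.616, 0.223] pointing down, gripper open.
Joint ranges: [-2.86, 2.86], [-0.3, 2.09], [-1.38, 1.24], [0.06, 2.45], [-1.56, 4.7], [0.09, 2.05], [-2.69, 2.69]. Speed limits (rad/s): [2.57, 2.57, 3.14, 3.14, 3.14, 3.14, 3.14].

### API

Orientations are given as a rotation vector (axis times angle).
In Python, from bench import ctrl gives the robot as it stands.
- The arm moves only by the tool move_arm, never from a script. Its argument "increments" is text: rows parted by semicolons, each of 7 numbers parted by spaces: the shift along the world's x, y, z in mm, then the turn, a rotation vector about the world's x, y, z in degrees, then the closure in counts, from 0 (fully open) to 255 (shut). A call has exactly 8 rows; each row shifts and turns the commanded pose from where the row before left it; what a row does not reach is not made up. A row lasts 1/12 s, in which the tool goes at most 41.7 mm and 7.16 degrees, less where a joint would pass 70% of its speed; a pose out of reach is approached as far as the arm can. A call with a gripper value outside its range is refused whole. The fingers move at their own pace and stop on an object; "grip_force" is the grip in N (left out, the last holds). Time passes only in rows, so rows that do not move let the fingers close, or fill a call up. It gives the time, the measured TCP pose, the force, the opening and the grip force at its end, in the units of the state.
- ctrl.get_state(): the state, without advancing time (a new reading comes with each control period).
- ctrl.get_image(name): name is "scene" or "side" or "wrist"; returns a dict with "frame" (384x512x3 uint8, red, green, blue), "depth" (384x512 float32, m along the optical axis (not along the pixel's ray), 0 where there is no reading), "fx", "fy", "cx", "cy" (pixels), "position" and "orientation" of the camera in the world. Camera axes: x right, y down, z forward; pixel columns grow to the right and rows downward; lengths in m; the calibration is good to about 2 mm. A picture is of the moment at which its call begins.
- ctrl.close_job(): hands the job in; it is judged then, once.
Trained networks look in a picture, given as the dict that the camera call returned (one of the last four; its "shot" number tells which), for a name from the list of things; names that differ only in an ending like _2 or _b are one class to them, and where a whole thing is asked for, a point or a joint stands for the part that bears it (a point fixed in the world has none). Each returns a list of dicts, best first, with "score" (0 to 1); they miss things now and then, are a little off and sometimes report something else, mostly with a low value. They report only what shows in the picture. A call takes as long as a camera call. They do not tell look-alikes from the thing itself.
- ctrl.find_in(target, picture): "centre" ([x, y, z] in m, in world coordinates, good to about 4 mm: the middle of the surface that is visible of it).
- ctrl.silhouettes(target, picture): "region" (384x512 bool, what is visible of it).
The state is a dict: "time": time; "joint_positions": joint angles; "qd": joint speeds; "joint_torque": joint torques, N m; "position": TCP position; "tool_rot": TCP orientation; "ft_force": force on the tool from outside, world axes, zero at the start; "torque": the same for the moment, N m; "grip_width": opening from 0.0 (shut) to 1.0 (fully open); "grip_force": force on a finger pad.
Only numpy, scipy, OpenCV 4.12 (cv2) and the standard library are available. Lean on these libraries where they do the work, as an engineer would, in place of code of your own. Each camera call takes 0.05 s, during which the arm holds its last target. There are 200 camera calls.

### The job

Tidy the counter after the rush: stand the two tall shakers in the wooden caddy, one in each bay, stand the two small lidded tubs (red lid, black lid) side by side on the steel cold tray, and lay the lemon on the floor of the fruit crate beside the orange. Keep shakers and tubs upright, set things down rather than dropping them, and leave the service bell where it stands.

Things in the scene. Friction and masses are not known exactly. Their poses are not given: they have to be found in the camera images.
- shaker_jar_mid (a point): Spice shaker: an upright glass jar with a black cap and a printed label, 41 mm diameter, 105 mm tall; goes in the wooden caddy. This point is its centre, 52 mm above its underside; z along its axis.
- shaker_mill_mid (a point): Salt shaker: a clear upright shaker with a light grey domed top, 44 mm diameter (34 mm in the top 20 mm), 90 mm tall; goes in the wooden caddy. This point is its centre, 45 mm above its underside; z along its axis.
- tub_red_mid (a point): White tub with a red lid, 48 mm tall, lid 61 mm and upper body 56 mm across, narrowing slightly downwards; goes on the steel tray. This point is its centre, 24 mm above its underside; z along its axis.
- tub_black_mid (a point): White tub with a flat black lid, 62 mm tall, lid 55 mm and upper body 51 mm across, narrowing slightly downwards; goes on the steel tray. This point is its centre, 31 mm above its underside; z along its axis.
- lemon_mid (a point): The yellow lemon, 78 mm long, 55 mm wide, 56 mm high; goes in the fruit crate. This point is its centre, 28 mm above its underside; x along its length (grasp it across, along y).
- caddy: Low open oak caddy with two cork-lined square bays, 142 x 76 mm, fixed. Outer walls 24 mm high, 6 mm thick; bays 62 (x) by 64 mm (y), centred at x = +34 and -34 mm, y = 0, floor 5 mm up, one shaker to a bay. Hold shakers high enough to keep the finger tips above the walls. Origin: centre of the underside; x lengthways, away from the robot (and to its right), y to the left, z up.
- cold_tray: Flat stainless steel tray, 160 x 112 mm, empty, fixed. Rim 12 mm high; floor 3 mm up, 154 x 106 mm inside. The two tubs stand one behind the other along x, for instance at x = +36 and -36 mm. Left of the containers, beyond the counter's end, the hot counter has a shelf 320 mm up: swing in past it close to the robot's base. Origin: centre of the underside; x lengthways, away from the robot (and to its right), y to the left, z up.
- fruit_crate: Small pine crate, slatted floor, 190 x 116 mm, fixed. Side rails 14 mm high, end boards 38 mm; floor 6 mm up, 174 x 104 mm inside. An orange (74 mm, fixed) lies at x = +47 mm; x = -87 to +9 mm is free: the lemon fits there lengthways along x, centre near x = -38 mm, y = 0. Origin: centre of the underside; x lengthways, away from the robot (and to its right), y to the left, z up.
- bell_mid (a point): Chromed service bell with a black foot, 76 mm diameter, 54 mm tall, loose, behind the things; leave it alone. This point is its centre, 27 mm above its underside. A clear glass guard, a level sheet 285 mm up on steel posts, covers the back of the counter's left part; its near edge runs from (0.56, -0.14) to (0.74, 0.17) m: carry things past it on the robot's side.
Mind the look-alikes: they are no part of the job. Leave any pink or purple look-alike of the part that bears shaker_jar_mid alone.

How it is judged:
At the end, for the whole second after the job is handed in: Shakers upright (0.15 rad) on the caddy's bay floors, tubs upright (0.1 rad) on the steel tray's floor (heights within 8 and 5 mm), lemon on the crate's floor between its near end and the orange (centre x -70 to 0 mm, y within 40 mm, 22 to 48 mm up); all five at rest (x of shaker_jar_mid in the frame of caddy between -0.066 and 0.066 m and y of shaker_jar_mid in the frame of caddy between -0.03 and 0.03 m and z of shaker_jar_mid in the frame of caddy between 0.0495 and 0.0655 m and angle between each of shaker_jar_mid, shaker_mill_mid's own z axis and vertical below 0.15 rad and linear speed of each of shaker_jar, shaker_mill, tub_red, tub_black, lemon below 0.02 m/s and x of shaker_mill_mid in the frame of caddy between -0.066 and 0.066 m and y of shaker_mill_mid in the frame of caddy between -0.03 and 0.03 m and z of shaker_mill_mid in the frame of caddy between 0.042 and 0.058 m and x of tub_red_mid in the frame of cold_tray between -0.065 and 0.065 m and y of tub_red_mid in the frame of cold_tray between -0.04 and 0.04 m and z of tub_red_mid in the frame of cold_tray between 0.022 and 0.032 m and angle between each of tub_red_mid, tub_black_mid's own z axis and vertical below 0.1 rad and x of tub_black_mid in the frame of cold_tray between -0.065 and 0.065 m and y of tub_black_mid in the frame of cold_tray between -0.04 and 0.04 m and z of tub_black_mid in the frame of cold_tray between 0.029 and 0.039 m and x of lemon_mid in the frame of fruit_crate between -0.07 and 0 m and y of lemon_mid in the frame of fruit_crate between -0.04 and 0.04 m and z of lemon_mid in the frame of fruit_crate between 0.022 and 0.048 m); the robot touches nothing.
It fails at once if a shaker or tub is tipped over (leans by more than 0.6 rad) (angle between any of shaker_jar_mid, shaker_mill_mid, tub_red_mid, tub_black_mid's own z axis and vertical above 0.6 rad).
It fails at once if a thing is dropped (falls freely faster than 0.9 m/s, some 40 mm) ((linear speed of shaker_jar above 0.9 m/s and contact force between shaker_jar and the fingers below 0.05 N) or (linear speed of shaker_mill above 0.9 m/s and contact force between shaker_mill and the fingers below 0.05 N) or (linear speed of tub_red above 0.9 m/s and contact force between tub_red and the fingers below 0.05 N) or (linear speed of tub_black above 0.9 m/s and contact force between tub_black and the fingers below 0.05 N) or (linear speed of lemon above 0.9 m/s and contact force between lemon and the fingers below 0.05 N)).
It fails at once if the service bell is moved by more than 30 mm (distance of bell_mid from where it was at the start of the episode above 0.03 m).
It also fails if it takes over 120 s, if anything falls off the work surface, if the arm or the gripper's body presses on something with over 40 N, if the wrist force passes 120 N, or if a joint passes its speed limit or range.

## Working session

There is one attempt and no reset: what is moved stays moved. The work goes in short steps, Python scripts to look and compute and a tool call to move; the robot and the scene stay as the last step left them, time stands still between calls to the robot, and variables do not carry over. Pictures are saved under pics/ and viewed, at most 14 in all, crops included, and the job is handed in when it is done.

Besides the shell and the picture viewer there is one more tool, called after "Request:" by a JSON object that holds its "name" and its "arguments". move_arm: Moves the arm, as the interface text tells. Its arguments: {"type":"object","properties":{"increments":{"type":"string"},"grip_force":{"type":"number"}},"required":["increments"]}

```bash
mkdir -p pics; ls
cat > h.py <<'E'
import numpy as np,cv2
from bench import ctrl
from scipy.spatial.transform import Rotation as R
def rot(o):
    o=np.array(o,float)
    return o if o.shape==(3,3) else (R.from_rotvec(o).as_matrix() if o.size==3 else R.from_quat(o).as_matrix())
def save(p,n): cv2.imwrite('pics/'+n,p['frame'][:,:,::-1])
def pts(p,mask=None):
    d=p['depth'];v,u=np.nonzero((d>0) if mask is None else (mask&(d>0)));z=d[v,u]
    c=np.c_[(u-p['cx'])/p['fx']*z,(v-p['cy'])/p['fy']*z,z]
    return c@rot(p['orientation']).T+np.array(p['position']),u,v
NAMES=['shaker_jar_mid','shaker_mill_mid','tub_red_mid','tub_black_mid','lemon_mid','caddy','cold_tray','fruit_crate','bell_mid']
E
python3 - <<'E'
from h import *
s=ctrl.get_state();print(s['time'],s['position'],s['tool_rot'],s['grip_width'])
for cam in ['scene','side']:
    p=ctrl.get_image(cam);save(p,cam+'0.png');print(cam,p['position'],p['orientation'])
    for n in NAMES:
        for r in ctrl.find_in(n,p)[:3]: print(n,np.round(r['centre'],3),round(r['score'],2))
        for r in ctrl.silhouettes(n,p)[:2]:
            P,u,v=pts(p,r['region'])
            if len(P): print('   sil',round(r['score'],2),len(P),'px',int(u.mean()),int(v.mean()),'med',np.median(P,0).round(3),'lo',np.percentile(P,3,0).round(3),'hi',np.percentile(P,97,0).round(3))
E
```

```text
pics
0.0 [0.20666802 0.61567688 0.22146175] [-5.06193288e-01 -3.10034305e+00  2.97682062e-03] 1.0026643862898539
scene [ 0.16814887 -1.11693444  1.20010627] [-2.3694958   0.38131403 -0.15145407]
shaker_jar_mid [ 0.505 -0.139  0.084] 0.88
shaker_jar_mid [ 0.481 -0.235  0.076] 0.8
shaker_jar_mid [0.655 0.135 0.068] 0.63
   sil 0.9 291 px 259 188 med [ 0.502 -0.143  0.089] lo [ 0.488 -0.153  0.032] hi [ 0.522 -0.116  0.108]
   sil 0.6 470 px 225 287 med [ 0.308 -0.445  0.079] lo [ 0.291 -0.453  0.009] hi [ 0.329 -0.416  0.109]
shaker_mill_mid [ 0.385 -0.219  0.052] 0.71
   sil 0.63 281 px 229 222 med [ 0.381 -0.219  0.055] lo [ 0.365 -0.227  0.009] hi [ 0.399 -0.2    0.09 ]
tub_red_mid [ 0.335 -0.298  0.043] 0.65
   sil 0.87 379 px 221 250 med [ 0.335 -0.299  0.044] lo [ 0.31  -0.322  0.008] hi [ 0.36  -0.266  0.05 ]
tub_black_mid [ 0.418 -0.108  0.054] 0.83
   sil 0.61 327 px 231 194 med [ 0.421 -0.109  0.056] lo [ 0.4   -0.125  0.002] hi [ 0.448 -0.074  0.065]
lemon_mid [ 0.576 -0.294  0.043] 0.74
lemon_mid [ 0.38  -0.22   0.056] 0.51
lemon_mid [ 0.48  -0.235  0.075] 0.42
   sil 0.55 
[... 1703 characters left out ...]
0.474 -0.235  0.07 ] lo [ 0.461 -0.245  0.008] hi [ 0.498 -0.208  0.108]
   sil 0.49 282 px 304 218 med [ 0.567 -0.293  0.042] lo [ 0.55  -0.316  0.004] hi [ 0.593 -0.257  0.056]
caddy [0.522 0.195 0.01 ] 0.84
caddy [ 0.331 -0.293  0.043] 0.7
   sil 0.92 600 px 213 154 med [0.52  0.197 0.012] lo [0.458 0.124 0.001] hi [0.576 0.262 0.027]
cold_tray [ 0.446 -0.392 -0.002] 0.64
   sil 0.63 1505 px 292 261 med [ 0.444 -0.389  0.003] lo [ 0.384 -0.466 -0.002] hi [ 0.505 -0.311  0.013]
fruit_crate [0.458 0.033 0.014] 0.93
fruit_crate [0.52  0.194 0.012] 0.58
bell_mid [ 0.626 -0.417  0.026] 0.6
   sil 0.63 174 px 340 238 med [ 0.613 -0.413  0.024] lo [ 0.37  -0.639 -0.002] hi [ 0.648 -0.372  0.384]
```

```bash
cd pics; python3 -c "
import cv2,numpy as np
a=[cv2.imread(f) for f in('scene0.png','side0.png')]
print(a[0].shape)"
```

```text
(384, 512, 3)
```

View pics/scene0.png

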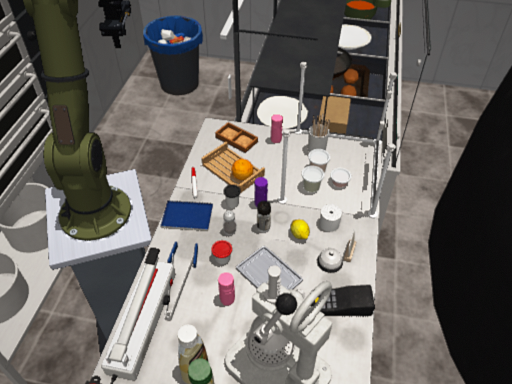

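View pics/side0.png

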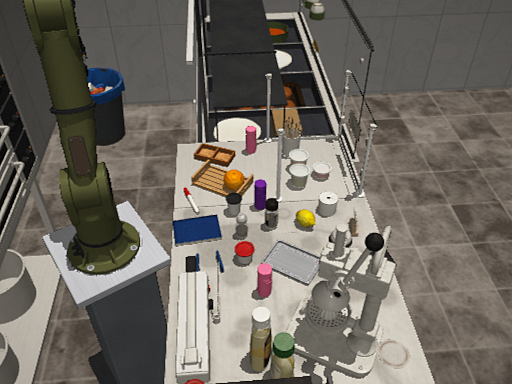

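```bash
cat > o.py <<'E'
from h import *
# ortho: x 0.1..0.9 down->up, y +0.6..-0.7
S=500
H=np.full((400,650),-1.);C=np.zeros((400,650,3),np.uint8);Z=[]
for cam in ['scene','side']:
    p=ctrl.get_image(cam);P,u,v=pts(p)
    i=((0.9-P[:,0])*S).astype(int);j=((0.6-P[:,1])*S).astype(int)
    ok=(i>=0)&(i<400)&(j>=0)&(j<650)&(P[:,2]>-.05)&(P[:,2]<.45)
    o=np.argsort(P[:,2]);o=o[ok[o]]
    for k in o:
        if P[k,2]>=H[i[k],j[k]]: H[i[k],j[k]]=P[k,2];C[i[k],j[k]]=p['frame'][v[k],u[k]]
    for n,hi in [('caddy',.03),('cold_tray',.02),('fruit_crate',.045),('lemon_mid',.06)]:
        for r in ctrl.silhouettes(n,p)[:2]:
            Q,_,_=pts(p,r['region']);Q=Q[(Q[:,2]<hi)&(Q[:,2]>.004)]
            if len(Q)<30: continue
            m=np.median(Q,0);Q=Q[np.linalg.norm(Q[:,:2]-m[:2],axis=1)<.12]
            (c,wh,a)=cv2.minAreaRect((Q[:,:2]*1000).astype(np.float32));print(cam,n,round(r['score'],2),np.round(c,0),np.round(wh,0),round(a,1))
m=(H<-.9).astype(np.uint8)
C2=cv2.dilate(C,np.ones((3,3)));C[m>0]=C2[m>0]
for g in range(1,9): cv2.putText(C,'x.%d'%g,(0,int((.9-g/10)*S)),0,.4,(255,255,0),1);cv2.line(C,(0,int((.9-g/10)*S)),(650,int((.9-g/10)*S)),(90,90,0),1)
for g in range(-6,6): cv2.putText(C,'%d'%g,(int((.6-g/10)*S),10),0,.4,(255,255,0),1);cv2.line(C,(int((.6-g/10)*S),0),(int((.6-g/10)*S),400),(90,90,0),1)
cv2.imwrite('pics/ortho.png',C[:,:,::-1])
for (n,sel) in [('h>.25',H>.25)]:
    ii,jj=np.nonzero(sel)
    T=np.zeros((8,13),int)
    for a,b in zip(ii,jj): T[a//50,b//50]=max(T[a//50,b//50],int(H[a,b]*1000))
    print('rows x .9->.1, cols y .6->-.7, max h>250');print(T)
E
python3 o.py
```

```text
scene caddy 0.73 [526. 201.] [101. 163.] 34.9
scene cold_tray 0.61 [ 446. -391.] [116. 165.] 24.3
scene fruit_crate 0.84 [467.  43.] [122. 197.] 27.5
scene lemon_mid 0.68 [ 578. -289.] [58. 60.] 52.9
side caddy 0.9 [526. 198.] [108. 147.] 29.2
side cold_tray 0.66 [ 444. -389.] [122. 166.] 23.5
side fruit_crate 0.66 [468.  51.] [138. 194.] 28.5
side fruit_crate 0.57 [ 571. -285.] [47. 73.] 24.6
side lemon_mid 0.84 [ 573. -287.] [46. 72.] 8.4
rows x .9->.1, cols y .6->-.7, max h>250
[[  0   0   0 354   0   0   0 289 297   0   0   0   0]
 [  0   0   0 355 299   0   0   0   0   0   0   0   0]
 [342 339 355 355   0   0   0   0   0   0   0   0   0]
 [  0 339 449   0   0   0   0 298   0   0   0   0   0]
 [  0   0   0   0   0   0   0   0   0   0   0   0 428]
 [  0   0   0   0   0   0   0   0   0   0   0 322 417]
 [447   0   0   0   0   0   0   0   0   0   0   0 303]
 [400   0   0   0   0   0   0   0   0   0   0   0   0]]
```

View pics/ortho.png

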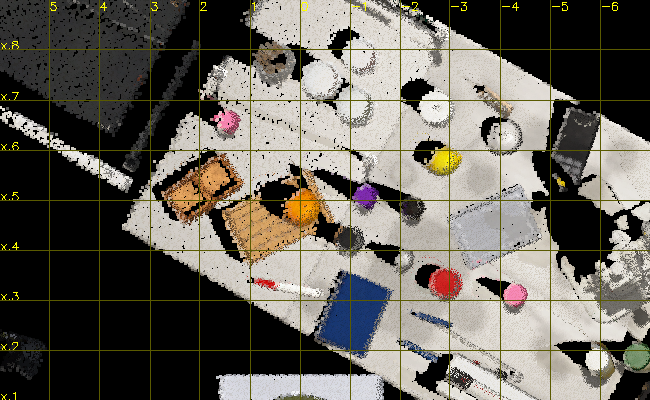

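Request:
{"name": "move_arm", "arguments": {"increments": "9 -34 3 0 0 -3 0;9 -34 3 0 0 -3 0;9 -34 3 0 0 -3 0;9 -34 3 0 0 -3 0;9 -34 3 0 0 -3 0;9 -34 3 0 0 -3 0;9 -34 3 0 0 -3 0;9 -34 3 0 0 -3 0", "grip_force": 12}}

```text
time: 3.07
position: [0.279, 0.3425, 0.2469]
tool_rot: [1.144, 2.926, 0.001]
ft_force: [0.5, 0.5, -0.6]
grip_width: 0.996
grip_force: 0.0
```

Request:
{"name": "move_arm", "arguments": {"increments": "15 -22 3 0 0 -3 0;15 -22 3 0 0 -3 0;15 -22 3 0 0 -3 0;15 -22 3 0 0 -3 0;15 -22 3 0 0 -3 0;15 -22 0 0 0 -3 0;15 -22 0 0 0 0 0;15 -22 0 0 0 0 0"}}

```text
time: 3.73
position: [0.3995, 0.167, 0.262]
tool_rot: [1.584, 2.713, 0.002]
ft_force: [-0.1, -0.1, -0.5]
grip_width: 0.997
grip_force: 0.0
```

```bash
cat >> h.py <<'E'
def yawy(s):
    y=rot(s['tool_rot'])[:,1];z=rot(s['tool_rot'])[:,2];return round(np.degrees(np.arctan2(y[1],y[0])),1),z.round(3)
def rect(Q):
    c,wh,a=cv2.minAreaRect((Q[:,:2]*1000).astype(np.float32));return np.round(c,0),np.round(wh,0),round(a,1)
def look(names,fn=None,cam='wrist'):
    p=ctrl.get_image(cam)
    if fn: save(p,fn)
    s=ctrl.get_state();print('t',round(s['time'],1),s['position'].round(3),yawy(s),'w',round(s['grip_width'],2),'cam',np.round(p['position'],3))
    for n in names:
        for r in ctrl.silhouettes(n,p)[:2]:
            P,u,v=pts(p,r['region'])
            if len(P)<20: continue
            z=np.percentile(P[:,2],97);T=P[(P[:,2]>z-.006)&(P[:,2]<z+.006)]
            print(n,round(r['score'],2),len(P),'px',int(u.mean()),int(v.mean()),'top z',z.round(3),'topmid',((np.percentile(T,1,0)+np.percentile(T,99,0))/2).round(3)[:2],'rect top',*rect(T),'rect all',*rect(P))
    return p
E
python3 - <<'E'
from h import *
p=look(['caddy','fruit_crate'],'w1.png')
E
```

```text
t 3.8 [0.403 0.162 0.262] (np.float64(29.0), array([ 0.003, -0.002, -1.   ])) w 1.0 cam [0.362 0.232 0.425]
caddy 0.87 5329 px 342 185 top z 0.026 topmid [0.524 0.195] rect top [525. 195.] [ 77. 142.] 34.5 rect all [522. 187.] [112. 159.] 45.0
fruit_crate 0.67 6717 px 255 247 top z 0.07 topmid [0.487 0.007] rect top [485.  10.] [54. 42.] 29.1 rect all [452.  79.] [123. 271.] 26.6
```

View pics/w1.png

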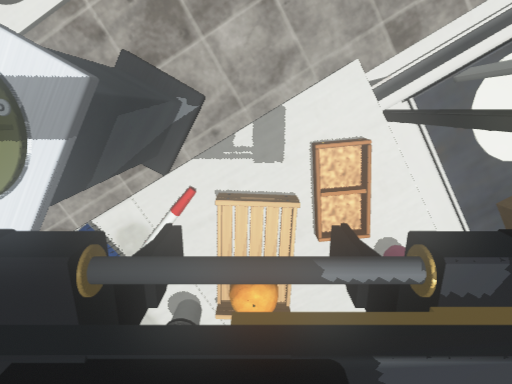

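Request:
{"name": "move_arm", "arguments": {"increments": "6 -36 0 0 0 -1 0;6 -36 0 0 0 -1 0;6 -36 0 0 0 -1 0;3 -36 0 0 0 -1 0;0 -36 0 0 0 -1 0;-6 -36 0 0 0 -1 0;-6 -36 0 0 0 -1 0;-6 -36 0 0 0 0 0"}}

```text
time: 4.55
position: [0.4015, -0.1201, 0.2618]
tool_rot: [1.744, 2.612, 0.002]
ft_force: [0.5, 0.2, 0.1]
grip_width: 1.004
grip_force: 0.0
```

Request:
{"name": "move_arm", "arguments": {"increments": "-3 -36 0 0 0 0 0;-3 -36 0 0 0 0 0;0 0 0 0 0 0 0;0 0 0 0 0 0 0;0 0 0 0 0 0 0;0 0 0 0 0 0 0;0 0 0 0 0 0 0;0 0 0 0 0 0 0"}}

```text
time: 5.22
position: [0.3962, -0.1905, 0.2615]
tool_rot: [1.743, 2.614, -0.0]
ft_force: [-0.6, 0.1, -0.1]
grip_width: 1.001
grip_force: 0.0
```

Run:
```python
from h import *
p=look(['shaker_jar_mid','shaker_mill_mid','tub_red_mid','tub_black_mid','lemon_mid','cold_tray'],'w2.png')
```

```text
t 5.3 [ 0.396 -0.191  0.262] (np.float64(22.6), array([-0., -0., -1.])) w 1.0 cam [ 0.367 -0.121  0.424]
shaker_jar_mid 0.94 1606 px 310 223 top z 0.108 topmid [ 0.485 -0.224] rect top [ 484. -225.] [36. 40.] 27.2 rect all [ 505. -243.] [43. 94.] 41.7
shaker_jar_mid 0.65 1876 px 363 162 top z 0.108 topmid [ 0.509 -0.129] rect top [ 509. -129.] [39. 39.] 46.3 rect all [ 509. -129.] [43. 42.] 6.1
shaker_mill_mid 0.85 1057 px 243 175 top z 0.09 topmid [ 0.384 -0.204] rect top [ 384. -204.] [27. 28.] 21.5 rect all [ 387. -212.] [44. 61.] 22.7
tub_red_mid 0.58 1352 px 189 217 top z 0.049 topmid [ 0.337 -0.289] rect top [ 338. -288.] [52. 59.] 64.1 rect all [ 338. -288.] [52. 59.] 64.1
tub_black_mid 0.91 1759 px 307 108 top z 0.064 topmid [ 0.423 -0.098] rect top [423. -99.] [53. 53.] 88.3 rect all [424. -94.] [62. 53.] 79.9
cold_tray 0.91 3260 px 235 286 top z 0.013 topmid [ 0.438 -0.378] rect top [ 442. -379.] [114. 140.] 24.4 rect all [ 414. -315.] [114. 296.] 24.2
```

View pics/w2.png

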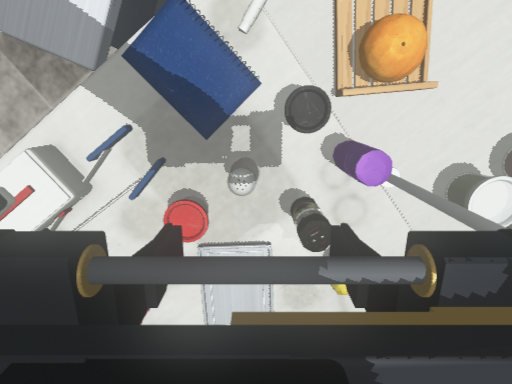

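Request:
{"name": "move_arm", "arguments": {"increments": "-6 -7 -25 0 0 0 0;-6 -6 -30 0 0 0 0;0 0 -30 0 0 0 0;0 0 -30 0 0 0 0;0 0 -30 0 0 0 0;0 0 -30 0 0 0 0;0 0 -27 0 0 0 0;0 0 -20 0 0 0 0"}}

```text
time: 6.23
position: [0.3828, -0.2045, 0.0377]
tool_rot: [-1.746, -2.61, 0.001]
ft_force: [0.0, 0.2, 0.6]
grip_width: 1.001
grip_force: 0.0
```

Request:
{"name": "move_arm", "arguments": {"increments": "0 0 0 0 0 0 0;0 0 0 0 0 0 255;0 0 0 0 0 0 255;0 0 0 0 0 0 255;0 0 0 0 0 0 255;0 0 0 0 0 0 255;0 0 0 0 0 0 255;0 0 0 0 0 0 255", "grip_force": 15}}

```text
time: 6.9
position: [0.3842, -0.2047, 0.04]
tool_rot: [1.746, 2.611, 0.001]
ft_force: [0.1, 0.5, -0.2]
grip_width: 0.556
grip_force: 0.0
```

Request:
{"name": "move_arm", "arguments": {"increments": "0 0 0 0 0 0 255;0 0 0 0 0 0 255;0 0 0 0 0 0 255;0 0 0 0 0 0 255;0 0 5 0 0 0 255;0 0 15 0 0 0 255;0 0 20 0 0 0 255;0 0 30 0 0 0 255"}}

```text
time: 7.57
position: [0.3815, -0.2045, 0.1088]
tool_rot: [-1.745, -2.607, 0.005]
ft_force: [-0.1, 0.8, -1.2]
grip_width: 0.437
grip_force: 14.7
```

Request:
{"name": "move_arm", "arguments": {"increments": "2 14 20 0 0 1.5 255;4 25 20 0 0 1.5 255;5 30 15 0 0 1.5 255;5 30 10 0 0 1.5 255;6 31 5 0 0 1.5 255;6 31 5 0 0 1.5 255;6 31 5 0 0 1.5 255;6 31 0 0 0 1.5 255"}}

```text
time: 8.23
position: [0.4242, 0.0196, 0.1908]
tool_rot: [1.462, 2.779, 0.002]
ft_force: [0.4, -0.4, 0.1]
grip_width: 0.436
grip_force: 14.7
```

Request:
{"name": "move_arm", "arguments": {"increments": "20 25 0 0 0 0 255;20 25 0 0 0 0 255;20 25 0 0 0 0 255;20 25 0 0 0 0 255;18 20 0 0 0 0 255;12 15 0 0 0 0 255;6 8 0 0 0 0 255;4 5 0 0 0 0 255"}}

```text
time: 8.9
position: [0.5438, 0.167, 0.1891]
tool_rot: [-1.462, -2.78, 0.003]
ft_force: [-0.6, -0.0, -1.3]
grip_width: 0.437
grip_force: 14.7
```

Run:
```python
from h import *
p=look(['shaker_mill_mid','caddy'],'w3.png')
p=look(['shaker_mill_mid'],None,'scene')
```

```text
t 8.9 [0.544 0.167 0.189] (np.float64(34.5), array([-0.   , -0.001, -1.   ])) w 0.44 cam [0.501 0.229 0.352]
shaker_mill_mid 0.75 5040 px 255 243 top z 0.239 topmid [0.544 0.167] rect top [544. 167.] [26. 29.] 3.8 rect all [580.  93.] [ 85. 214.] 40.6
caddy 0.96 8285 px 256 137 top z 0.025 topmid [0.525 0.196] rect top [525. 195.] [ 76. 142.] 34.6 rect all [526. 196.] [ 79. 142.] 34.5
t 9.1 [0.543 0.165 0.19 ] (np.float64(34.4), array([-0.001, -0.001, -1.   ])) w 0.44 cam [ 0.168 -1.117  1.2  ]
shaker_mill_mid 0.75 171 px 243 102 top z 0.233 topmid [0.546 0.148] rect top [546. 150.] [21.  9.] 23.7 rect all [538. 147.] [70. 33.] 58.0
shaker_mill_mid 0.39 319 px 299 228 top z 0.057 topmid [ 0.578 -0.289] rect top [ 577. -288.] [39. 35.] 68.6 rect all [ 577. -290.] [51. 60.] 51.5
```

View pics/w3.png

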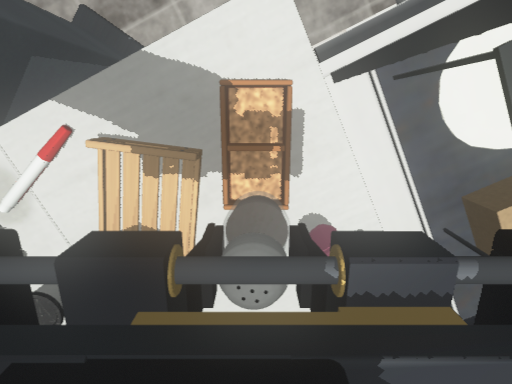

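Request:
{"name": "move_arm", "arguments": {"increments": "0 0 -15 0 0 0 255;0 0 -25 0 0 0 255;0 0 -25 0 0 0 255;0 0 -25 0 0 0 255;0 0 -25 0 0 0 255;0 0 -15 0 0 0 255;0 0 -8 0 0 0 255;0 0 -4 0 0 0 255"}}

```text
time: 9.82
position: [0.5429, 0.1652, 0.0468]
tool_rot: [-1.465, -2.778, 0.002]
ft_force: [0.1, -0.5, 0.2]
grip_width: 0.438
grip_force: 14.7
```

Request:
{"name": "move_arm", "arguments": {"increments": "0 0 -2 0 0 0 255;0 0 -1 0 0 0 255;0 0 0 0 0 0 200;0 0 0 0 0 0 100;0 0 0 0 0 0 0;0 0 0 0 0 0 0;0 0 0 0 0 0 0;0 0 0 0 0 0 0"}}

```text
time: 10.48
position: [0.544, 0.1663, 0.0449]
tool_rot: [1.464, 2.779, 0.001]
ft_force: [-0.4, -0.3, -0.8]
grip_width: 0.73
grip_force: 0.0
```

Request:
{"name": "move_arm", "arguments": {"increments": "0 0 10 0 0 0 0;0 0 25 0 0 0 0;0 0 33 0 0 0 0;0 0 35 0 0 0 0;-20 -20 15 0 0 -2 0;-20 -20 10 0 0 -2 0;-20 -20 4 0 0 -2 0;-20 -20 0 0 0 -2 0"}}

```text
time: 11.15
position: [0.464, 0.0854, 0.1787]
tool_rot: [1.656, 2.667, 0.004]
ft_force: [0.3, -0.1, 1.4]
grip_width: 0.999
grip_force: 0.0
```

Request:
{"name": "move_arm", "arguments": {"increments": "-5 -28 0 0 0 -5.5 60;-5 -28 0 0 0 -5.5 60;-5 -28 0 0 0 -5.5 60;-5 -28 0 0 0 -5.5 60;-5 -28 0 0 0 -5.5 60;-5 -28 0 0 0 -5.5 60;-5 -28 0 0 0 -5.5 60;-5 -28 0 0 0 -5.5 60"}}

```text
time: 11.82
position: [0.4235, -0.1393, 0.1774]
tool_rot: [2.539, 1.85, 0.003]
ft_force: [-0.3, -0.5, -0.2]
grip_width: 0.768
grip_force: 0.0
```

Run:
```python
from h import *
p=look(['shaker_jar_mid','lemon_mid','cold_tray'],'w4.png')
p=look(['shaker_mill_mid','caddy'],'s4.png','scene')
```

```text
t 11.9 [ 0.422 -0.146  0.178] (np.float64(-18.5), array([ 0.001, -0.002, -1.   ])) w 0.77 cam [ 0.446 -0.068  0.34 ]
shaker_jar_mid 0.94 842 px 342 231 top z 0.106 topmid [ 0.497 -0.21 ] rect top [ 497. -210.] [ 5. 18.] 57.1 rect all [ 473. -189.] [35. 90.] 27.6
shaker_jar_mid 0.61 3003 px 344 154 top z 0.108 topmid [ 0.509 -0.128] rect top [ 509. -128.] [38. 40.] 75.0 rect all [ 519. -133.] [41. 62.] 60.1
cold_tray 0.74 791 px 313 301 top z 0.013 topmid [ 0.436 -0.307] rect top [ 436. -308.] [60.  7.] 22.1 rect all [ 431. -255.] [ 67. 188.] 7.0
cold_tray 0.33 9684 px 267 34 top z 0.07 topmid [ 0.488 -0.004] rect top [485.  -7.] [31. 54.] 72.0 rect all [480.  20.] [116. 134.] 27.6
t 12.1 [ 0.424 -0.137  0.177] (np.float64(-17.5), array([ 0.001,  0.001, -1.   ])) w 0.76 cam [ 0.168 -1.117  1.2  ]
```

View pics/w4.png

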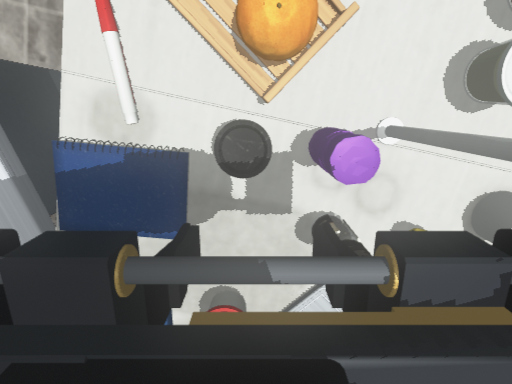

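View pics/s4.png

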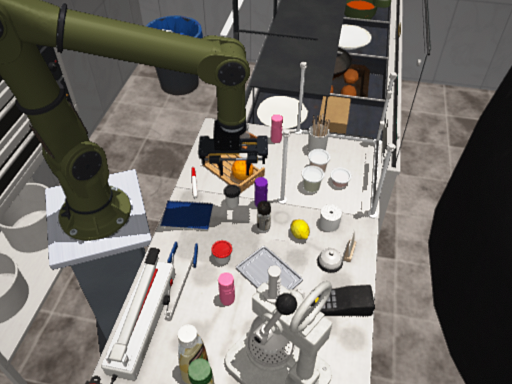

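Request:
{"name": "move_arm", "arguments": {"increments": "12 -18 0 0 0 0 60;12 -18 0 0 0 0 60;12 -18 0 0 0 0 60;13 -17 0 0 0 0 60;12 -17 0 0 0 0 60;0 0 -15 0 0 0 60;0 0 -15 0 0 0 60;0 0 0 0 0 0 60"}}

```text
time: 12.83
position: [0.4836, -0.2239, 0.1438]
tool_rot: [-2.529, -1.857, 0.006]
ft_force: [-0.3, 0.7, -0.9]
grip_width: 0.768
grip_force: 0.0
```

Run:
```python
from h import *
p=look(['shaker_jar_mid'])
```

```text
t 12.9 [ 0.484 -0.224  0.145] (np.float64(-17.4), array([-0.004,  0.   , -1.   ])) w 0.76 cam [ 0.506 -0.152  0.307]
shaker_jar_mid 0.88 3256 px 260 205 top z 0.107 topmid [ 0.487 -0.224] rect top [ 487. -224.] [39. 38.] 84.0 rect all [ 482. -231.] [57. 40.] 58.9
shaker_jar_mid 0.75 3438 px 250 70 top z 0.108 topmid [ 0.509 -0.129] rect top [ 509. -129.] [39. 39.] 88.0 rect all [ 509. -130.] [41. 39.] 88.9
```

Well centred (jar at 487,-224). Descend and grip.

Request:
{"name": "move_arm", "arguments": {"increments": "2 0 -15 0 0 0 60;0 0 -25 0 0 0 60;0 0 -25 0 0 0 60;0 0 -20 0 0 0 60;0 0 -14 0 0 0 60;0 0 0 0 0 0 255;0 0 0 0 0 0 255;0 0 0 0 0 0 255"}}

```text
time: 13.6
position: [0.4881, -0.2259, 0.0492]
tool_rot: [2.532, 1.856, 0.003]
ft_force: [-0.3, -0.3, 0.8]
grip_width: 0.619
grip_force: 0.0
```

Request:
{"name": "move_arm", "arguments": {"increments": "0 0 0 0 0 0 255;0 0 0 0 0 0 255;0 0 0 0 0 0 255;0 0 0 0 0 0 255;0 0 5 0 0 0 255;0 0 15 0 0 0 255;0 0 25 0 0 0 255;0 0 30 0 0 0 255"}}

```text
time: 14.27
position: [0.4853, -0.2253, 0.1221]
tool_rot: [-2.533, -1.855, 0.005]
ft_force: [1.0, -0.3, -1.8]
grip_width: 0.466
grip_force: 15.0
```

Request:
{"name": "move_arm", "arguments": {"increments": "-8 4 20 0 0 3 255;-12 12 20 0 0 3 255;-12 20 15 0 0 3 255;-12 28 5 0 0 3 255;-10 32 0 0 0 3 255;-6 35 0 0 0 3 255;0 36 0 0 0 3 255;0 36 0 0 0 3 255"}}

```text
time: 14.93
position: [0.4262, -0.0214, 0.1831]
tool_rot: [2.091, 2.344, 0.003]
ft_force: [1.3, -0.4, -1.1]
grip_width: 0.467
grip_force: 15.0
```

Request:
{"name": "move_arm", "arguments": {"increments": "4 36 0 0 0 4 255;6 36 0 0 0 4 255;8 36 0 0 0 4 255;10 34 0 0 0 4 255;12 32 0 0 0 4 255;14 30 0 0 0 4 255;14 24 0 0 0 4 255;10 14 0 0 0 0 255"}}

```text
time: 15.6
position: [0.505, 0.223, 0.1823]
tool_rot: [-1.455, -2.784, -0.001]
ft_force: [-0.3, -0.5, -0.1]
grip_width: 0.467
grip_force: 15.0
```

Run:
```python
from h import *
p=look(['shaker_jar_mid','caddy','shaker_mill_mid'])
```

```text
t 15.7 [0.506 0.225 0.182] (np.float64(34.8), array([ 0.002,  0.001, -1.   ])) w 0.47 cam [0.462 0.285 0.345]
shaker_jar_mid 0.67 3366 px 151 216 top z 0.039 topmid [0.426 0.128] rect top [426. 127.] [115.   9.] 27.0 rect all [455. 137.] [183. 103.] 58.1
shaker_jar_mid 0.6 6829 px 256 253 top z 0.241 topmid [0.504 0.227] rect top [501. 230.] [39. 28.] 34.9 rect all [515. 227.] [65. 70.] 23.2
caddy 0.64 3500 px 255 170 top z 0.025 topmid [0.506 0.222] rect top [507. 221.] [76. 79.] 35.0 rect all [507. 221.] [76. 79.] 35.0
```

Request:
{"name": "move_arm", "arguments": {"increments": "0 -1 -12 0 0 0 255;0 0 -22 0 0 0 255;0 0 -24 0 0 0 255;0 0 -24 0 0 0 255;0 0 -22 0 0 0 255;0 0 -14 0 0 0 255;0 0 -7 0 0 0 255;0 0 -4 0 0 0 255"}}

```text
time: 16.47
position: [0.503, 0.2159, 0.0535]
tool_rot: [-1.465, -2.776, 0.007]
ft_force: [-10.2, -7.3, 23.7]
grip_width: 0.468
grip_force: 15.0
```

Request:
{"name": "move_arm", "arguments": {"increments": "0 0 -2 0 0 0 255;0 0 -1 0 0 0 255;0 0 0 0 0 0 200;0 0 0 0 0 0 100;0 0 0 0 0 0 0;0 0 0 0 0 0 0;0 0 0 0 0 0 0;0 0 0 0 0 0 0"}}

```text
time: 17.13
position: [0.505, 0.2183, 0.0507]
tool_rot: [1.464, 2.779, 0.001]
ft_force: [0.0, -0.3, 1.0]
grip_width: 0.756
grip_force: 0.0
```

Request:
{"name": "move_arm", "arguments": {"increments": "0 0 10 0 0 0 0;0 0 25 0 0 0 0;0 0 30 0 0 0 0;0 0 35 0 0 0 0;0 0 20 0 0 0 0;-12 -20 0 0 0 0 0;-12 -20 0 0 0 0 0;-12 -20 0 0 0 0 0"}}

```text
time: 17.8
position: [0.4689, 0.1577, 0.1717]
tool_rot: [1.463, 2.779, 0.002]
ft_force: [0.3, 0.1, 0.9]
grip_width: 1.0
grip_force: 0.0
```

Run:
```python
from h import *
p=look(['shaker_jar_mid','caddy','shaker_mill_mid'],'w5.png')
```

```text
t 17.9 [0.467 0.153 0.171] (np.float64(34.2), array([-0.002, -0.002, -1.   ])) w 1.0 cam [0.426 0.22  0.335]
caddy 0.82 4500 px 309 167 top z 0.026 topmid [0.517 0.195] rect top [525. 195.] [ 76. 142.] 34.5 rect all [530. 194.] [ 85. 150.] 34.2
shaker_mill_mid 0.75 1692 px 319 218 top z 0.094 topmid [0.539 0.165] rect top [538. 164.] [16. 29.] 20.6 rect all [536. 175.] [46. 77.] 60.1
```

View pics/w5.png

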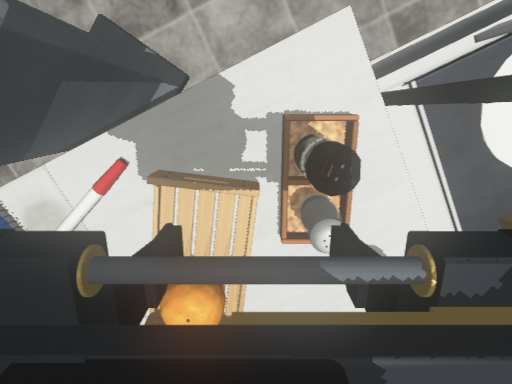

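Run:
```python
from h import *
p=ctrl.get_image('wrist');P,u,v=pts(p)
for n,c in [('jar',(.505,.222)),('mill',(.544,.167))]:
    m=(np.hypot(P[:,0]-c[0],P[:,1]-c[1])<.045)&(P[:,2]>.07)&(P[:,2]<.13);T=P[m];z=np.percentile(T[:,2],95);Q=T[T[:,2]>z-.006]
    print(n,z,rect(Q),len(Q),'fit plane',np.linalg.lstsq(np.c_[Q[:,:2],np.ones(len(Q))],Q[:,2],rcond=None)[0].round(3))
p=look(['fruit_crate'])
```

```text
jar 0.11245907940925473 (array([502., 217.]), array([39., 40.]), 41.3) 2172 fit plane [0.018 0.004 0.102]
mill 0.09448320516941919 (array([538., 163.]), array([16., 28.]), 27.4) 405 fit plane [ 0.206  0.06  -0.028]
t 18.1 [0.469 0.159 0.171] (np.float64(34.5), array([ 0.001,  0.001, -1.   ])) w 1.0 cam [0.427 0.221 0.334]
fruit_crate 0.92 10055 px 202 242 top z 0.07 topmid [0.486 0.009] rect top [483.  12.] [54. 35.] 32.8 rect all [459.  55.] [125. 242.] 27.2
```

Request:
{"name": "move_arm", "arguments": {"increments": "-7 -32 0 0 0 7 45;-7 -32 0 0 0 7 45;-7 -32 0 0 0 7 45;-7 -32 0 0 0 7 45;-6 -32 0 0 0 7 45;-5 -32 0 0 0 7 45;-4 -32 0 0 0 7 45;-2 -32 0 0 0 7 45"}}

```text
time: 18.82
position: [0.4238, -0.098, 0.1708]
tool_rot: [-0.017, 3.141, -0.0]
ft_force: [-0.0, -0.1, -0.5]
grip_width: 0.825
grip_force: 0.0
```

Request:
{"name": "move_arm", "arguments": {"increments": "0 0 0 0 0 7 45;0 0 0 0 0 7 45;0 0 0 0 0 0 45;0 0 0 0 0 0 45;0 0 0 0 0 0 45;0 0 0 0 0 0 45;0 0 0 0 0 0 45;0 0 0 0 0 0 45"}}

```text
time: 19.48
position: [0.424, -0.0966, 0.1706]
tool_rot: [0.389, -3.117, 0.0]
ft_force: [0.6, 0.1, -0.3]
grip_width: 0.827
grip_force: 0.0
```

Run:
```python
from h import *
p=look(['tub_black_mid'],'w6.png')
A=[]
for c in ['scene','side']:
    q=ctrl.get_image(c);P,_,_=pts(q);A.append(P)
    for n in ['cold_tray','tub_black_mid']:
        for r in ctrl.silhouettes(n,q)[:1]:
            Q=pts(q,r['region'])[0];Q=Q[(Q[:,2]>.007)&(Q[:,2]<.07)];print(c,n,r['score'],rect(Q))
P=np.vstack(A);D=P[:,:2]-[.459,-.422];a=np.radians(24)
al=D@[np.cos(a),np.sin(a)];pe=D@[np.sin(a),-np.cos(a)]  # pe: along tray +x
for h in (.06,.09,.2):
    m=(P[:,2]>h)&(P[:,2]<h+.15)&(abs(al)<.25)&(pe>-.02)&(pe<.2);print(h,m.sum())
    for lo in np.arange(-.25,.25,.05):
        k=m&(al>=lo)&(al<lo+.05)
        if k.sum()>3: print('  along',lo.round(2),'min perp',np.percentile(pe[k],2).round(3),k.sum())
```

```text
t 19.5 [ 0.424 -0.097  0.171] (np.float64(104.2), array([-0., -0., -1.])) w 0.83 cam [ 0.351 -0.114  0.333]
tub_black_mid 0.84 2582 px 254 187 top z 0.064 topmid [ 0.422 -0.098] rect top [423. -98.] [53. 54.] 14.1 rect all [423. -98.] [54. 53.] 74.4
scene cold_tray 0.85 (array([ 445., -393.]), array([114., 161.]), 24.5)
scene tub_black_mid 0.61 (array([ 424., -100.]), array([52., 57.]), 15.1)
side cold_tray 0.57 (array([ 442., -389.]), array([120., 162.]), 24.8)
side tub_black_mid 0.61 (array([419., -99.]), array([59., 47.]), 52.7)
0.06 3013
  along -0.25 min perp 0.111 1536
  along -0.2 min perp 0.09 1368
  along -0.15 min perp 0.182 76
  along 0.2 min perp -0.018 32
0.09 2932
  along -0.25 min perp 0.112 1475
  along -0.2 min perp 0.1 1381
  along -0.15 min perp 0.182 76
0.2 2327
  along -0.25 min perp 0.128 1069
  along -0.2 min perp 0.121 1044
  along -0.15 min perp 0.151 214
```

View pics/w6.png

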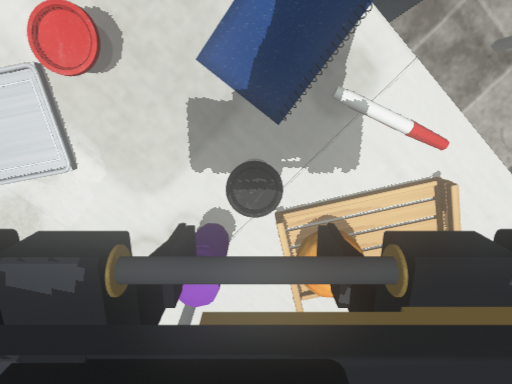

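Request:
{"name": "move_arm", "arguments": {"increments": "-1 -1 -15 0 0 0 45;0 0 -25 0 0 0 45;0 0 -25 0 0 0 45;0 0 -25 0 0 0 45;0 0 -25 0 0 0 45;0 0 -20 0 0 0 45;0 0 -10 0 0 0 45;0 0 -5 0 0 0 45"}}

```text
time: 20.55
position: [0.4216, -0.0979, 0.019]
tool_rot: [0.389, -3.114, 0.001]
ft_force: [-1.2, -0.9, -0.4]
grip_width: 0.822
grip_force: 0.0
```

Request:
{"name": "move_arm", "arguments": {"increments": "0 0 0 0 0 0 255;0 0 0 0 0 0 255;0 0 0 0 0 0 255;0 0 0 0 0 0 255;0 0 0 0 0 0 255;0 0 0 0 0 0 255;0 0 5 0 0 0 255;0 0 12 0 0 0 255", "grip_force": 12}}

```text
time: 21.22
position: [0.4215, -0.0978, 0.037]
tool_rot: [0.389, -3.114, 0.0]
ft_force: [-0.2, 0.8, -0.2]
grip_width: 0.56
grip_force: 13.6
```

Request:
{"name": "move_arm", "arguments": {"increments": "0 0 30 0 0 0 255;0 -10 35 0 0 -6 255;4 -30 15 0 0 -6 255;4 -35 5 0 0 -6 255;4 -35 3 0 0 -6 255;4 -35 3 0 0 -6 255;4 -35 0 0 0 -6 255;4 -35 0 0 0 -6 255"}}

```text
time: 21.88
position: [0.4474, -0.3139, 0.1292]
tool_rot: [0.759, 3.047, 0.001]
ft_force: [0.4, 0.6, -0.5]
grip_width: 0.561
grip_force: 13.6
```

Request:
{"name": "move_arm", "arguments": {"increments": "3 -35 0 0 0 -6 255;4 -35 0 0 0 -6 255;4 -25 0 0 0 -6 255;3 -16 0 0 0 -6 255;0 0 0 0 0 -6 255;0 0 0 0 0 -6 255;0 0 0 0 0 -2 255;0 0 0 0 0 0 255"}}

```text
time: 22.55
position: [0.4607, -0.4236, 0.1283]
tool_rot: [-1.706, -2.637, 0.001]
ft_force: [0.1, 0.0, -0.8]
grip_width: 0.559
grip_force: 13.6
```

Run:
```python
from h import *
p=look(['tub_black_mid','cold_tray','tub_red_mid'],'w7.png')
```

```text
t 22.6 [ 0.461 -0.423  0.128] (np.float64(24.3), array([-0.001,  0.   , -1.   ])) w 0.56 cam [ 0.43  -0.355  0.291]
tub_black_mid 0.84 7202 px 256 257 top z 0.171 topmid [ 0.46 -0.42] rect top [ 459. -419.] [50. 49.] 21.9 rect all [ 479. -466.] [ 72. 161.] 28.2
cold_tray 0.73 18877 px 257 133 top z 0.013 topmid [ 0.445 -0.386] rect top [ 446. -388.] [114. 159.] 24.8 rect all [ 446. -388.] [119. 159.] 24.4
tub_red_mid 0.76 1050 px 178 8 top z 0.049 topmid [ 0.346 -0.312] rect top [ 347. -315.] [44. 11.] 24.5 rect all [ 339. -313.] [57. 21.] 25.1
```

View pics/w7.png

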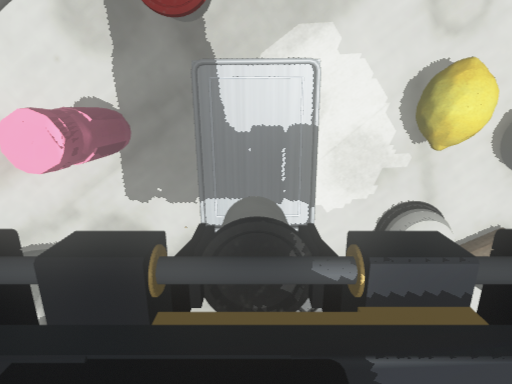

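Request:
{"name": "move_arm", "arguments": {"increments": "0 2 -12 0 0 0 255;0 0 -20 0 0 0 255;0 0 -20 0 0 0 255;0 0 -20 0 0 0 255;0 0 -15 0 0 0 255;0 0 -8 0 0 0 255;0 0 -5 0 0 0 255;0 0 -2 0 0 0 255"}}

```text
time: 23.42
position: [0.4608, -0.4217, 0.026]
tool_rot: [-1.705, -2.638, 0.0]
ft_force: [0.2, 0.6, -0.3]
grip_width: 0.557
grip_force: 13.6
```

Request:
{"name": "move_arm", "arguments": {"increments": "0 0 -2 0 0 0 255;0 0 -1 0 0 0 255;0 0 0 0 0 0 180;0 0 0 0 0 0 100;0 0 0 0 0 0 40;0 0 0 0 0 0 40;0 0 0 0 0 0 40;0 0 0 0 0 0 40"}}

```text
time: 24.08
position: [0.461, -0.4216, 0.0235]
tool_rot: [1.705, 2.638, 0.0]
ft_force: [-0.2, 1.1, -0.5]
grip_width: 0.806
grip_force: 0.0
```

Request:
{"name": "move_arm", "arguments": {"increments": "0 0 15 0 0 0 20;0 0 35 0 0 0 0;0 0 40 0 0 0 0;-20 20 30 0 0 0 0;-25 26 10 0 0 0 0;-26 28 0 0 0 0 0;-26 28 0 0 0 0 0;-26 28 0 0 0 0 0"}}

```text
time: 24.75
position: [0.3542, -0.3107, 0.1559]
tool_rot: [-1.708, -2.626, -0.003]
ft_force: [-0.6, 1.6, 1.0]
grip_width: 1.0
grip_force: 0.0
```

Run:
```python
from h import *
p=look(['tub_red_mid'])
P,u,v=pts(p)
m=(P[:,2]>.06)&(P[:,2]<.12)&(P[:,0]>.2)&(P[:,0]<.32)&(P[:,1]>-.4)&(P[:,1]<-.2);print(m.sum(),P[m].min(0) if m.any() else '',P[m].max(0) if m.any() else '')
p=look(['tub_black_mid','cold_tray'],None,'scene')
```

```text
t 24.8 [ 0.352 -0.307  0.157] (np.float64(23.9), array([ 0.005,  0.021, -1.   ])) w 1.0 cam [ 0.325 -0.243  0.319]
tub_red_mid 0.58 3261 px 246 165 top z 0.049 topmid [ 0.336 -0.291] rect top [ 336. -292.] [59. 58.] 24.1 rect all [ 336. -292.] [59. 58.] 24.1
0  
t 24.9 [ 0.356 -0.31   0.158] (np.float64(24.1), array([ 0.005,  0.014, -1.   ])) w 1.0 cam [ 0.168 -1.117  1.2  ]
tub_black_mid 0.54 174 px 281 270 top z 0.412 topmid [ 0.372 -0.635] rect top [ 372. -635.] [ 4. 20.] 8.8 rect all [ 428. -524.] [266.  41.] 69.8
cold_tray 0.89 1177 px 264 268 top z 0.014 topmid [ 0.446 -0.38 ] rect top [ 445. -392.] [116. 163.] 24.6 rect all [ 448. -391.] [121. 166.] 28.5
cold_tray 0.29 206 px 243 133 top z 0.094 topmid [0.544 0.158] rect top [544. 158.] [25. 17.] 32.2 rect all [544. 154.] [30. 38.] 89.1
```

Run:
```python
from h import *
s=ctrl.get_state();print(s['joint_positions'].round(3),s['qd'].round(2),s['position'],yawy(s))
```

```text
[-0.552 -0.1    1.184  1.986  0.095  1.201  1.014] [ 0.01  0.09 -0.01 -0.01 -0.   -0.   -0.  ] [ 0.35673085 -0.31132541  0.15712427] (np.float64(24.0), array([-0.002,  0.006, -1.   ]))
```

Request:
{"name": "move_arm", "arguments": {"increments": "-5 5 0 0 0 0 0;-5 5 0 0 0 0 0;-5 5 0 0 0 0 0;-5 5 0 0 0 0 0;0 0 0 0 0 0 0;0 0 0 0 0 0 0;0 0 0 0 0 0 0;0 0 0 0 0 0 0"}}

```text
time: 25.67
position: [0.3359, -0.2919, 0.1562]
tool_rot: [-1.708, -2.627, 0.001]
ft_force: [0.4, -0.5, 1.0]
grip_width: 1.003
grip_force: 0.0
```

Run:
```python
from h import *
s=ctrl.get_state();print(s['joint_positions'].round(3),s['qd'].round(2),s['position'],yawy(s))
```

```text
[-0.498 -0.221  1.059  2.044  0.205  1.223  0.896] [-0.01 -0.02 -0.    0.01  0.    0.   -0.  ] [ 0.33594322 -0.29194862  0.15623514] (np.float64(23.9), array([-0.007,  0.004, -1.   ]))
```

Request:
{"name": "move_arm", "arguments": {"increments": "0 0 -10 0 0 0 0;0 0 -20 0 0 0 0;0 0 -20 0 0 0 0;0 0 -20 0 0 0 0;0 0 -20 0 0 0 0;0 0 -10 0 0 0 0;0 0 0 0 0 0 0;0 0 0 0 0 0 0"}}

```text
time: 26.33
position: [0.335, -0.2914, 0.0559]
tool_rot: [-1.707, -2.627, 0.001]
ft_force: [0.5, 0.4, 0.6]
grip_width: 0.998
grip_force: 0.0
```

Run:
```python
from h import *
p=look(['tub_red_mid'])
s=ctrl.get_state();print(s['joint_positions'].round(3),s['qd'].round(2))
```

```text
t 26.4 [ 0.336 -0.292  0.057] (np.float64(24.0), array([-0.006,  0.004, -1.   ])) w 1.0 cam [ 0.306 -0.223  0.219]
tub_red_mid 0.93 5683 px 256 224 top z 0.049 topmid [ 0.335 -0.287] rect top [ 332. -285.] [60. 46.] 23.7 rect all [ 327. -292.] [73. 49.] 38.8
[-0.492  0.064  1.194  2.152 -0.073  0.973  1.161] [-0.   -0.02 -0.   -0.   -0.    0.    0.  ]
```

Aligned. Descend 40 mm, grip, lift.

Request:
{"name": "move_arm", "arguments": {"increments": "1 1 -10 0 0 0 0;0 0 -14 0 0 0 0;0 0 -12 0 0 0 0;0 0 -4 0 0 0 0;0 0 0 0 0 0 255;0 0 0 0 0 0 255;0 0 0 0 0 0 255;0 0 0 0 0 0 255", "grip_force": 12}}

```text
time: 27.1
position: [0.3377, -0.2903, 0.0172]
tool_rot: [-1.708, -2.63, -0.005]
ft_force: [0.0, 0.4, -0.0]
grip_width: 0.784
grip_force: 0.0
```

Request:
{"name": "move_arm", "arguments": {"increments": "0 0 0 0 0 0 255;0 0 0 0 0 0 255;0 0 0 0 0 0 255;0 0 5 0 0 0 255;0 0 12 0 0 0 255;0 0 20 0 0 0 255;0 0 20 0 0 0 255;0 0 20 0 0 0 255"}}

```text
time: 27.77
position: [0.3362, -0.2904, 0.0941]
tool_rot: [-1.708, -2.627, -0.001]
ft_force: [1.0, 0.5, -0.9]
grip_width: 0.624
grip_force: 12.0
```

Run:
```python
from h import *
p=look(['tub_red_mid','cold_tray'])
s=ctrl.get_state();print(s['joint_positions'].round(3),s['qd'].round(2))
```

```text
t 27.8 [ 0.339 -0.292  0.097] (np.float64(23.9), array([ 0.001,  0.005, -1.   ])) w 0.63 cam [ 0.307 -0.223  0.257]
tub_red_mid 0.72 7244 px 256 255 top z 0.126 topmid [ 0.336 -0.289] rect top [ 336. -289.] [55. 57.] 23.5 rect all [ 336. -289.] [55. 57.] 23.5
cold_tray 0.78 336 px 309 305 top z 0.006 topmid [ 0.432 -0.368] rect top [ 432. -371.] [28. 27.] 74.6 rect all [ 396. -338.] [ 33. 116.] 45.3
[-0.52  -0.079  1.161  2.117  0.077  1.062  1.021] [ 0.01  0.06 -0.    0.04 -0.03 -0.01  0.02]
```

Request:
{"name": "move_arm", "arguments": {"increments": "10 -7 0 0 0 0 255;18 -12 0 0 0 0 255;18 -12 0 0 0 0 255;18 -12 0 0 0 0 255;16 -12 0 0 0 0 255;12 -8 0 0 0 0 255;0 0 0 0 0 0 255;0 0 0 0 0 0 255"}}

```text
time: 28.58
position: [0.4276, -0.3532, 0.0916]
tool_rot: [-1.706, -2.625, 0.001]
ft_force: [-0.6, -0.4, -1.4]
grip_width: 0.621
grip_force: 12.0
```

Run:
```python
from h import *
p=look(['tub_red_mid','cold_tray'])
s=ctrl.get_state();print(s['joint_positions'].round(3),s['qd'].round(2))
```

```text
t 28.6 [ 0.427 -0.353  0.092] (np.float64(23.9), array([-0.009,  0.006, -1.   ])) w 0.63 cam [ 0.398 -0.285  0.255]
tub_red_mid 0.62 7558 px 256 255 top z 0.124 topmid [ 0.428 -0.352] rect top [ 427. -352.] [57. 56.] 23.5 rect all [ 444. -388.] [104. 143.] 23.3
[-0.256  0.381  1.075  1.867 -0.371  1.124  1.375] [-0.01 -0.01 -0.   -0.   -0.   -0.   -0.  ]
```

Request:
{"name": "move_arm", "arguments": {"increments": "2 -2 -8 0 0 0 255;0 0 -14 0 0 0 255;0 0 -14 0 0 0 255;0 0 -14 0 0 0 255;0 0 -10 0 0 0 255;0 0 -6 0 0 0 255;0 0 -3 0 0 0 255;0 0 0 0 0 0 255"}}

```text
time: 29.4
position: [0.4304, -0.3549, 0.0235]
tool_rot: [-1.707, -2.627, -0.002]
ft_force: [0.6, -0.1, -1.0]
grip_width: 0.626
grip_force: 12.0
```

Request:
{"name": "move_arm", "arguments": {"increments": "0 0 -2 0 0 0 255;0 0 -1 0 0 0 255;0 0 0 0 0 0 200;0 0 0 0 0 0 100;0 0 0 0 0 0 40;0 0 0 0 0 0 20;0 0 0 0 0 0 10;0 0 0 0 0 0 10"}}

```text
time: 30.07
position: [0.4311, -0.3551, 0.0216]
tool_rot: [-1.707, -2.629, -0.003]
ft_force: [0.4, -0.1, -0.4]
grip_width: 0.837
grip_force: 0.0
```

Request:
{"name": "move_arm", "arguments": {"increments": "0 0 10 0 0 0 10;0 0 20 0 0 0 10;0 0 25 0 0 0 10;0 0 25 0 0 0 10;0 0 25 0 0 0 10;0 0 20 0 0 0 10;0 0 0 0 0 0 0;0 0 0 0 0 0 0"}}

```text
time: 30.73
position: [0.4316, -0.3555, 0.1478]
tool_rot: [-1.708, -2.631, -0.005]
ft_force: [0.1, 0.3, -0.6]
grip_width: 0.992
grip_force: 0.0
```

Run:
```python
from h import *
p=look(['tub_red_mid','tub_black_mid','lemon_mid'],'w8.png')
s=ctrl.get_state();print(s['joint_positions'].round(3),s['qd'].round(2))
```

```text
t 30.8 [ 0.431 -0.355  0.147] (np.float64(24.0), array([-0.004,  0.006, -1.   ])) w 0.99 cam [ 0.401 -0.288  0.311]
tub_red_mid 0.74 3320 px 255 194 top z 0.052 topmid [ 0.432 -0.355] rect top [ 432. -356.] [58. 60.] 25.1 rect all [ 433. -359.] [59. 67.] 14.6
tub_black_mid 0.97 1532 px 255 264 top z 0.067 topmid [ 0.461 -0.42 ] rect top [ 462. -420.] [47. 55.] 14.5 rect all [ 452. -407.] [ 48. 177.] 28.5
lemon_mid 0.73 3743 px 428 184 top z 0.056 topmid [ 0.58  -0.284] rect top [ 581. -284.] [41. 40.] 62.8 rect all [ 589. -291.] [59. 84.] 55.5
[-0.302  0.322  1.12   1.806 -0.308  1.217  1.328] [ 0.    0.01  0.   -0.    0.    0.   -0.  ]
```

View pics/w8.png

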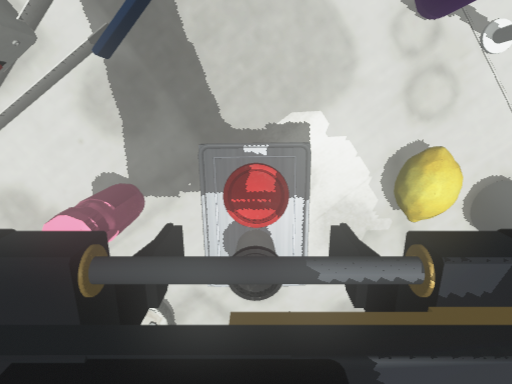

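Request:
{"name": "move_arm", "arguments": {"increments": "10 4 10 0 0 -3 30;20 8 10 0 0 -3 30;22 9 5 0 0 -3 30;22 9 0 0 0 -3 30;22 9 0 0 0 -3 30;20 8 0 0 0 -3 30;16 6 0 0 0 -3 30;0 0 0 0 0 -3 30"}}

```text
time: 31.6
position: [0.5664, -0.2986, 0.1693]
tool_rot: [-2.212, -2.219, -0.005]
ft_force: [-0.1, 0.7, -0.1]
grip_width: 0.882
grip_force: 0.0
```

Run:
```python
from h import *
p=look(['lemon_mid'],'w9.png')
s=ctrl.get_state();print(s['joint_positions'].round(3))
P,u,v=pts(p)
f=cv2.cvtColor(p['frame'],cv2.COLOR_RGB2HSV)[v,u]
m=(f[:,0]>20)&(f[:,0]<35)&(f[:,1]>120)&(np.hypot(P[:,0]-.578,P[:,1]+.288)<.06)&(P[:,2]>.012)&(P[:,2]<.065)
Q=P[m];print(m.sum(),rect(Q),Q.mean(0),Q[:,2].max())
e,vec=np.linalg.eigh(np.cov(Q[:,:2].T));print(np.degrees(np.arctan2(vec[1,1],vec[0,1])),np.sqrt(e))
c=(np.hypot(P[:,0]-.69,P[:,1]+.265)<.04);print('cup z',np.percentile(P[c,2],95),rect(P[c&(P[:,2]>.03)]))
c=(abs(P[:,0]-.66)<.12)&(P[:,1]<-.15)&(P[:,1]>-.35)&(P[:,2]>.1)&(P[:,2]<.32);print(c.sum(),P[c].min(0),P[c].max(0))
```

```text
t 31.6 [ 0.564 -0.3    0.169] (np.float64(-0.1), array([-0.005,  0.007, -1.   ])) w 0.88 cam [ 0.566 -0.225  0.333]
lemon_mid 0.92 2906 px 270 169 top z 0.056 topmid [ 0.581 -0.283] rect top [ 581. -283.] [37. 42.] 9.8 rect all [ 581. -289.] [84. 55.] 80.4
[-0.35   0.534  1.105  1.575 -0.487  1.346  0.816]
920 (array([ 578., -274.]), array([36., 53.]), 16.9) [ 0.5749907  -0.27012315  0.04790725] 0.05669409819121496
90.04707874393961 [0.00820288 0.01407072]
cup z 0.05893739189784111 (array([ 685., -273.]), array([61., 62.]), 52.0)
44816 [ 0.54000486 -0.3089226   0.16917976] [ 0.64904532 -0.25960838  0.29074986]
```

View pics/w9.png

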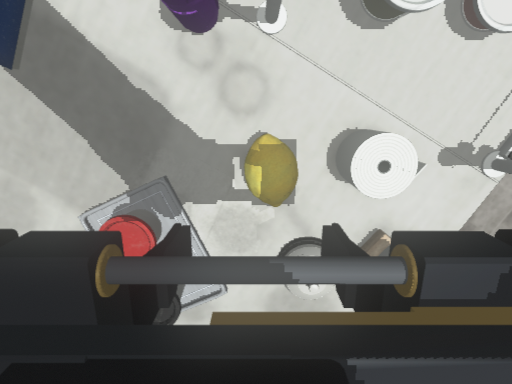

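Request:
{"name": "move_arm", "arguments": {"increments": "8 8 -15 0 0 0 30;7 6 -25 0 0 0 30;0 0 -25 0 0 0 30;0 0 -25 0 0 0 30;0 0 -25 0 0 0 30;0 0 -20 0 0 0 30;0 0 -15 0 0 0 30;0 0 -8 0 0 0 30"}}

```text
time: 32.37
position: [0.5762, -0.2871, 0.0103]
tool_rot: [-2.214, -2.214, -0.003]
ft_force: [-0.2, 0.9, -0.1]
grip_width: 0.88
grip_force: 0.0
```

Request:
{"name": "move_arm", "arguments": {"increments": "0 0 0 0 0 0 255;0 0 0 0 0 0 255;0 0 0 0 0 0 255;0 0 0 0 0 0 255;0 0 0 0 0 0 255;0 0 0 0 0 0 255;0 0 0 0 0 0 255;0 0 0 0 0 0 255", "grip_force": 15}}

```text
time: 33.03
position: [0.5788, -0.2886, 0.0147]
tool_rot: [-2.218, -2.218, -0.007]
ft_force: [0.4, 0.5, 6.5]
grip_width: 0.62
grip_force: 15.0
```

Request:
{"name": "move_arm", "arguments": {"increments": "0 0 5 0 0 0 255;0 0 10 0 0 0 255;0 0 15 0 0 0 255;0 0 20 0 0 0 255;0 0 20 0 0 0 255;0 0 20 0 0 0 255;0 0 20 0 0 0 255;0 0 20 0 0 0 255"}}

```text
time: 33.7
position: [0.5776, -0.2882, 0.1455]
tool_rot: [-2.218, -2.216, -0.006]
ft_force: [0.2, 0.1, -0.9]
grip_width: 0.623
grip_force: 15.0
```

Run:
```python
from h import *
p=look(['lemon_mid'],'w10.png')
s=ctrl.get_state();print(s['joint_positions'].round(3),s['grip_force'])
```

```text
t 33.8 [ 0.579 -0.29   0.15 ] (np.float64(-0.0), array([ 0.004,  0.005, -1.   ])) w 0.62 cam [ 0.578 -0.214  0.309]
lemon_mid 0.65 7705 px 254 231 top z 0.186 topmid [ 0.577 -0.283] rect top [ 578. -283.] [37. 46.] 11.4 rect all [ 596. -321.] [ 52. 160.] 23.3Traceback (most recent call last):
  File "<stdin>", line 2, in <module>
  File "h.py", line 26, in look
    print(n,round(r['score'],2),len(P),'px',int(u.mean()),int(v.mean()),'top z',z.round(3),'topmid',((np.percentile(T,1,0)+np.percentile(T,99,0))/2).round(3)[:2],'rect top',*rect(T),'rect all',*rect(P))
                                                                                                      ~~~~~~~~~~~~~^^^^^^^
    return _quantile_unchecked(
        a, q, axis, out, overwrite_input, method, keepdims, weights)
    return _ureduce(a,
                    func=_quantile_ureduce_func,
    ...<5 lines>...
                    overwrite_input=overwrite_input,
                    method=method)
    r = func(a, **kwargs)
    result = _quantile(arr,
                       quantiles=q,
    ...<2 lines>...
                       out=out,
                       weights=wgt)
    slices_having_nans = np.isnan(arr[-1, ...])
                                  ~~~^^^^^^^^^
IndexError: index -1 is out of bounds for axis 0 with size 0
```

View pics/w10.png

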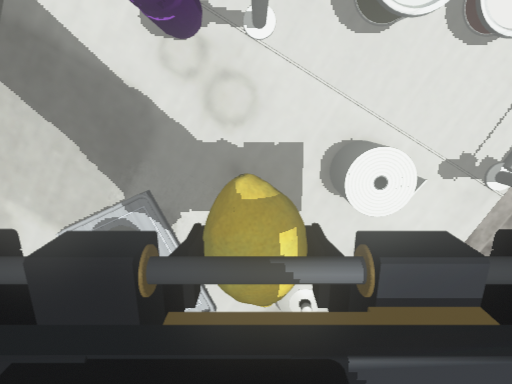

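Request:
{"name": "move_arm", "arguments": {"increments": "-10 4 8 0 0 0 255;-18 8 8 0 0 0 255;-20 10 8 0 0 0 255;-20 10 8 0 0 0 255;-20 10 5 0 0 0 255;-20 11 0 0 0 0 255;-20 14 0 0 0 0 255;-14 20 0 0 0 0 255"}}

```text
time: 34.47
position: [0.4333, -0.2023, 0.179]
tool_rot: [-2.22, -2.212, -0.001]
ft_force: [-1.1, 1.0, -0.3]
grip_width: 0.618
grip_force: 15.0
```

Request:
{"name": "move_arm", "arguments": {"increments": "0 30 0 0 0 3 255;0 35 0 0 0 3 255;0 35 0 0 0 3 255;0 35 0 0 0 3 255;0 35 0 0 0 3 255;0 35 0 0 0 3 255;0 35 0 0 0 3 255;2 25 0 0 0 3 255"}}

```text
time: 35.13
position: [0.4366, 0.067, 0.1799]
tool_rot: [-1.699, -2.631, -0.004]
ft_force: [1.0, 0.8, -0.5]
grip_width: 0.621
grip_force: 15.0
```

Run:
```python
from h import *
s=ctrl.get_state();print(s['position'],yawy(s),s['joint_positions'].round(3),s['grip_force'],s['grip_width'])
```

```text
[0.4365589  0.06697645 0.17986427] (np.float64(24.3), array([-0.006,  0.007, -1.   ])) [-1.031 -0.17   0.762  2.016  0.115  1.256  0.112] 14.999525556794424 0.6208849635422932
```

Request:
{"name": "move_arm", "arguments": {"increments": "5 7 0 0 0 0 255;4 6 -16 0 0 0 255;0 0 -25 0 0 0 255;0 0 -28 0 0 0 255;0 0 -28 0 0 0 255;0 0 -25 0 0 0 255;0 0 -16 0 0 0 255;0 0 -8 0 0 0 255"}}

```text
time: 35.8
position: [0.4449, 0.0753, 0.032]
tool_rot: [-1.708, -2.626, 0.004]
ft_force: [-0.2, 0.0, -0.6]
grip_width: 0.621
grip_force: 15.0
```

Run:
```python
from h import *
p=ctrl.get_image('wrist');save(p,'w11.png');s=ctrl.get_state();print(s['position'],s['ft_force'])
P,u,v=pts(p);f=cv2.cvtColor(p['frame'],cv2.COLOR_RGB2HSV)[v,u]
m=(f[:,0]>22)&(f[:,0]<35)&(f[:,1]>150)&(np.hypot(P[:,0]-.446,P[:,1]-.08)<.05)&(P[:,2]<.1);print(m.sum(),np.percentile(P[m],[2,50,98],axis=0).round(3))
```

```text
[0.44482496 0.07542393 0.03180804] [-1.05680664 -0.19255441 -1.43483842]
1475 [[0.419 0.072 0.059]
 [0.429 0.097 0.065]
 [0.457 0.105 0.071]]
```

View pics/w11.png

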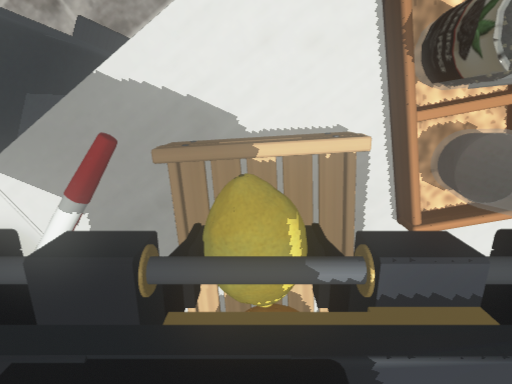

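Request:
{"name": "move_arm", "arguments": {"increments": "0 0 -2 0 0 0 255;0 0 -2 0 0 0 255;0 0 -1 0 0 0 255;0 0 -1 0 0 0 255;0 0 -1 0 0 0 255;0 0 0 0 0 0 255;0 0 0 0 0 0 255;0 0 0 0 0 0 255"}}

```text
time: 36.52
position: [0.447, 0.077, 0.0276]
tool_rot: [-1.707, -2.629, -0.004]
ft_force: [0.5, -0.6, -1.4]
grip_width: 0.622
grip_force: 15.0
```

Request:
{"name": "move_arm", "arguments": {"increments": "0 0 -1 0 0 0 255;0 0 -1 0 0 0 255;0 0 -1 0 0 0 255;0 0 0 0 0 0 190;0 0 0 0 0 0 150;0 0 0 0 0 0 90;0 0 0 0 0 0 60;0 0 0 0 0 0 40"}}

```text
time: 37.18
position: [0.4471, 0.077, 0.0245]
tool_rot: [-1.707, -2.629, -0.004]
ft_force: [-0.3, 0.2, -0.4]
grip_width: 0.723
grip_force: 0.0
```

Request:
{"name": "move_arm", "arguments": {"increments": "0 0 0 0 0 0 40;0 0 10 0 0 0 40;0 0 20 0 0 0 40;0 0 30 0 0 0 40;0 0 35 0 0 0 40;0 0 35 0 0 0 40;0 -20 20 0 0 0 40;0 -25 0 0 0 0 40"}}

```text
time: 37.85
position: [0.4501, 0.0334, 0.1798]
tool_rot: [-1.705, -2.636, -0.016]
ft_force: [1.1, -0.3, -0.0]
grip_width: 0.839
grip_force: 0.0
```

Run:
```python
from h import *
p=ctrl.get_image('wrist');s=ctrl.get_state();print(s['time'],s['position'],s['ft_force'])
P,u,v=pts(p);f=cv2.cvtColor(p['frame'],cv2.COLOR_RGB2HSV)[v,u]
m=(f[:,0]>22)&(f[:,0]<35)&(f[:,1]>150)&(np.hypot(P[:,0]-.446,P[:,1]-.08)<.06)&(P[:,2]<.1)&(P[:,2]>.02);print(m.sum(),np.percentile(P[m],[2,50,98],axis=0).round(3),rect(P[m]))
q=ctrl.get_image('scene')
f=cv2.resize(q['frame'][100:330,130:410],None,fx=2.4,fy=2.4,interpolation=cv2.INTER_CUBIC);g=cv2.resize(p['frame'],(512,384))
cv2.imwrite('pics/fin.png',f[:,:,::-1])
for n in ['bell_mid','lemon_mid','shaker_jar_mid']:
    for r in ctrl.find_in(n,q)[:3]: print(n,np.round(r['centre'],3),round(r['score'],2))
```

```text
37.9 [0.44902018 0.02633408 0.17769178] [ 0.24954929 -4.39961543 -0.98990032]Traceback (most recent call last):
  File "<stdin>", line 4, in <module>
    return _quantile_unchecked(
        a, q, axis, out, overwrite_input, method, keepdims, weights)
    return _ureduce(a,
                    func=_quantile_ureduce_func,
    ...<5 lines>...
                    overwrite_input=overwrite_input,
                    method=method)
    r = func(a, **kwargs)
    result = _quantile(arr,
                       quantiles=q,
    ...<2 lines>...
                       out=out,
                       weights=wgt)
    slices_having_nans = np.isnan(arr[-1, ...])
                                  ~~~^^^^^^^^^
IndexError: index -1 is out of bounds for axis 0 with size 0
```

I've reached the picture-viewing limit (in fact gone one over), so the rest is checked by numbers only.

Run:
```python
from h import *
p=ctrl.get_image('wrist');P,u,v=pts(p)
o=np.array([.464,.049]);xh=np.array([.469,-.883]);yh=np.array([.883,.469])
a=(P[:,:2]-o)@xh;b=(P[:,:2]-o)@yh
m=(a>-.075)&(a<.005)&(abs(b)<.045)&(P[:,2]>.025)&(P[:,2]<.1)
print(m.sum(),'crate x',np.percentile(a[m],[2,50,98]).round(3),'y',np.percentile(b[m],[2,50,98]).round(3),'z',np.percentile(P[m,2],[50,98]).round(3))
q=ctrl.get_image('scene')
for n in ['bell_mid','lemon_mid','shaker_jar_mid','shaker_mill_mid','tub_red_mid','tub_black_mid']:
    for r in ctrl.find_in(n,q)[:3]: print(n,np.round(r['centre'],3),round(r['score'],2))
s=ctrl.get_state();print(s['ft_force'],s['position'])
```

```text
3135 crate x [-0.071 -0.041 -0.007] y [-0.026 -0.003  0.021] z [0.055 0.062]
bell_mid [ 0.621 -0.419  0.036] 0.78
lemon_mid [0.441 0.068 0.046] 0.7
shaker_jar_mid [0.656 0.132 0.069] 0.74
shaker_jar_mid [ 0.312 -0.447  0.075] 0.67
shaker_jar_mid [ 0.505 -0.144  0.073] 0.61
shaker_mill_mid [0.539 0.152 0.053] 0.66
tub_red_mid [ 0.432 -0.362  0.045] 0.59
tub_black_mid [ 0.431 -0.362  0.043] 0.24
[-0.1114412   0.04017401 -0.39425355] [0.44657431 0.032547   0.17403033]
```

```bash
python3 -c "
from bench import ctrl
print(ctrl.close_job())"
```

```text
the job is handed in; nothing more can be done
None
```

The job is handed in at about 38 s: camera and depth readings put both shakers in the caddy, both tubs on the tray and the lemon beside the orange, bell unmoved. The hand-in gave no verdict, and I viewed 15 pictures against the limit of 14.

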